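# Trip the alloy tip bucket

## Task

The counterweighted tip bucket already holds one round alloy ingot and trips at two. Put the other round ingot from the bench into the empty half of the bucket, so that it trips and dumps both into the green tray in front of it, then push the bucket back upright onto its rest. Leave both ingots in the tray.

Things in the scene. Friction and masses are not known exactly. Their poses are not given: they have to be found in the camera images.
- ingot_center (a point): Centre of the loose ingot: a plain bare-metal cylinder, 26 mm in diameter, 44 mm tall, about 0.18 kg, standing upright on the bench to the robot's right. Near it stand a lower square metal block (32 x 32 x 24 mm) and a cream plaster cone stub of similar height, which are not wanted.
- ingot_in_center (a point): Centre of an identical ingot that stands in the bucket from the start, about 70 mm from the point 'load' along that point's -y.
- bucket (a joint): Angle of the tip bucket, rad: 0 upright on its rest, 1.25 fully tipped. Its hinge is a level axle 160 mm above the bench, 35 mm behind (-x) and 12 mm below 'load'. Empty, it stays in either end position by its weight: below about 0.7 it falls back upright, above that it falls over. One ingot does not trip it, two do.
- load (a point): Floor of the bucket, middle of its empty half, 172 mm above the bench; turns with the bucket. x: to the open dumping side (tray), y: along the hinge, z: out of the floor. The bucket is a shallow aluminium pan: back wall 33 mm away at -x (30 mm high), low sloping lip from 40 mm at +x, side wall 48 mm away at +y (18 mm high), other half at -y.
- bar (a point): Middle of the reset handle: a steel cross-bar 12 mm thick, 80 mm long, parallel to the hinge, on the arm behind the bucket (x -150, y -35, z +18 mm from 'load', in its axes). A 25 mm round counterweight is 55 mm nearer the bucket. Bar 190 mm above the bench upright, 280 mm tipped, over the hinge. To reset, push it from the tray side back and down past balance (under 3 N).
- tray: Green plastic tray fixed to the bench on the dumping side, 180 mm (x, away from the bucket) by 210 mm (y), walls 55 mm high and 4 mm thick. Origin: centre of its underside.
Things that resemble listed ones, but are neither listed nor needed, are in the scene too. What is shaped like the part that bears ingot_center but turquoise is not meant. What is shaped like the part that bears ingot_in_center but turquoise is not meant.

How it is judged:
By the outcome, as a careful person would: the job done as asked, in the order asked, and still so for the second after the job is handed in, with the robot touching nothing.
It also fails if it takes over 51 s, if anything falls off the work surface, if the arm or the gripper's body presses on something with over 40 N, if the wrist force passes 120 N, or if a joint passes its speed limit or range.

## Robot

A 6-joint arm with a two-finger parallel gripper is mounted at the origin on the work surface. World frame = base frame: x ahead of the robot, y to its left, z up, the work surface at z = 0. Lengths are in m, angles in rad, forces in N, time in s.
With the tool pointing down it reaches from about 0.375 to 0.9 m from the base axis. Payload 3.1 kg.
Tool frame: the origin (TCP) lies on the front face of the gripper's body, between the roots of the fingers; the fingertips stand 73 mm ahead of it and the grasp point (between the pads) lies 54 mm ahead of it (manip.tips_ahead is the distance from the TCP to the fingertips, in m); z points along the fingers, y is the line along which they close (so a half turn about z gives the same grasp; the last joint's range is limited). The gripper opens to 85 mm and grips with 20 to 120 N. Pads are 22 mm wide; open, the fingers measure 114 mm over their backs; the gripper's body (76 mm by 85 mm) begins 54 mm behind the grasp point. The pads swing forward as they close: fully open they stand 13 mm farther back than shut.
Start: joints at [-1.315, 0.527, 1.433, -0, 1.181, -0.178], TCP at [0.263, -0.567, 0.304] pointing down, gripper open.
Joint ranges: [-3.08, 3.08], [-0.75, 2.2], [0.22, 2.44], [-1.43, 4.57], [0, 2.65], [-2.85, 2.85]. Speed limits (rad/s): [2.79, 2.79, 3.14, 3.14, 3.14, 3.14].

## Interface

Orientations are given as a unit quaternion [x, y, z, w].
In Python, from station import sense, eyes, workorder, manip gives the robot as it stands.
- The arm moves only by the shell command python3 -m inch 'ROWS' [OPENING] [FORCE]. ROWS is JSON, a list of rows, each an object of numbers: "dx", "dy", "dz": the shift along the tool's x, y, z in cm; "wx", "wy", "wz": the turn, a rotation vector about the tool's x, y, z in degrees. In form: [{"dx": .., "dy": .., "dz": .., "wx": .., "wy": .., "wz": ..}, ...]. A call has 1 to 10 rows; each row shifts and turns the commanded pose from where the row before left it, along the tool's axes as they then stand; what a row does not reach is not made up. A row lasts 1/8 s, in which the tool goes at most 62.5 mm and 10.7 degrees, less where a joint would pass 70% of its speed; a pose out of reach is approached as far as the arm can. A call with a gripper value outside its range is refused whole. OPENING is the opening, from 0 (shut) to 1 (fully open), set as the call begins (- or left out, the last holds). The fingers move at their own pace and stop on an object; FORCE is the grip in N (left out, the last holds). Time passes only in rows, so rows that do not move let the fingers close. It gives the time, the measured TCP pose, the force, the opening and the grip force at its end, in the units of the state.
- sense(): the state, without advancing time (a new reading comes with each control period).
- eyes.snapshot(name): name is "scene" or "top" or "wrist"; returns the picture (384x512x3 uint8, red, green, blue); there is no depth.
- eyes.camera_params(name): a dict with "fx", "fy", "cx", "cy" (pixels), "rvec" (rotation vector, rad) and "tvec" (3), from world to camera coordinates, as OpenCV has them. Camera axes: x right, y down, z forward; pixel columns grow to the right and rows downward; lengths in m; the calibration is good to about 2 mm. A picture is of the moment at which its call begins: read the wrist's pose just before it. camera_params takes no time and is no camera call; for the wrist camera it gives the pose at the moment of the call.
- workorder.sign_off(): hands the job in; it is judged then, once.
The state is a dict: "t": time; "q": joint angles; "qd": joint speeds; "tau": joint torques, N m; "tcp_pos": TCP position; "tool_rot": TCP orientation; "force": force on the tool from outside, world axes, zero at the start; "ft_torque": the same for the moment, N m; "finger_gap": opening from 0.0 (shut) to 1.0 (fully open); "gripper_force": force on a finger pad.
Only numpy, scipy, OpenCV 4.12 (cv2) and the standard library are available. Lean on these libraries where they do the work, as an engineer would, in place of code of your own. Each camera call takes 0.05 s, during which the arm holds its last target. There are 200 camera calls.

## Working session

There is one attempt and no reset: what is moved stays moved. The work goes in short steps, Python scripts to look and compute and a shell command to move; the robot and the scene stay as the last step left them, time stands still between calls to the robot, and variables do not carry over. Pictures are saved under pics/ and viewed, at most 10 in all, crops included, and the job is handed in when it is done.

```bash
ls; mkdir -p pics; cat > h.py <<'E'
import numpy as np, cv2
from station import sense, eyes, workorder, manip
def P(n):
    c=eyes.camera_params(n); K=np.array([[c['fx'],0,c['cx']],[0,c['fy'],c['cy']],[0,0,1]])
    R=cv2.Rodrigues(np.array(c['rvec'],float))[0]; return K,R,np.array(c['tvec'],float).reshape(3,1)
def proj(n,p):
    K,R,t=P(n); q=K@(R@np.array(p,float).reshape(3,1)+t); return (q[:2]/q[2]).ravel()
def ray(cam,uv):
    K,R,t=cam; d=R.T@np.linalg.inv(K)@np.array([uv[0],uv[1],1.]); return (-R.T@t).ravel(), d/np.linalg.norm(d)
def onz(cam,uv,z):
    o,d=ray(cam,uv); return o+d*(z-o[2])/d[2]
def tri(*cu):
    A=0;b=0;rs=[ray(c,u) for c,u in cu]
    for o,d in rs:
        M=np.eye(3)-np.outer(d,d); A=A+M; b=b+M@o
    p=np.linalg.solve(A,b); return p,[float(np.linalg.norm((np.eye(3)-np.outer(d,d))@(p-o))) for o,d in rs]
def snap(n,f):
    im=eyes.snapshot(n); cv2.imwrite('pics/'+f,im[:,:,::-1]); return im
E
python3 - <<'E'
from h import *
s=sense(); print(s)
a=[snap(n,n+'0.png') for n in('scene','top','wrist')]
import pickle
pickle.dump({n:P(n) for n in('scene','top','wrist')},open('c0.pkl','wb'))
for n in('scene','top','wrist'):
    K,R,t=P(n); print(n,K[0,0],(-R.T@t).ravel().round(3),R[2].round(3))
# mosaic
m=np.vstack([np.hstack([a[0],a[1]])])
cv2.imwrite('pics/m.png',cv2.resize(m,(800,300))[:,:,::-1])
E
```

```text
pics
{'t': 0.0, 'q': array([-1.31454437e+00,  5.28458883e-01,  1.43392909e+00,  1.77138264e-05,
        1.18140914e+00, -1.78455962e-01]), 'qd': array([-3.65237319e-04,  1.79963967e-03,  5.03159525e-04, -1.25748744e-03,
        4.37911682e-04, -9.16011126e-05]), 'tau': array([-3.53633543e-03, -4.42363644e+01, -1.78027833e+01, -4.53900520e-04,
        8.43055575e-03, -4.78518004e-06]), 'tcp_pos': array([ 0.26312294, -0.56627998,  0.30292941]), 'tool_rot': array([ 9.76471610e-01,  2.15643177e-01, -3.46796807e-05, -1.10171333e-03]), 'force': array([ 0.37874123, -0.37377493, -0.24485009]), 'ft_torque': array([-0.00358262,  0.03331243,  0.01529408]), 'gripper_force': 0.0, 'finger_gap': 0.9991334186307741}
scene 446.8995304560306 [1.263 0.487 0.724] [-0.653 -0.499 -0.569]
top 417.75951057656573 [ 0.404 -0.032  1.068] [ 0.177 -0.036 -0.984]
wrist 281.0055402248567 [ 0.327 -0.536  0.373] [-0.25  -0.115 -0.961]
```

View pics/scene0.png

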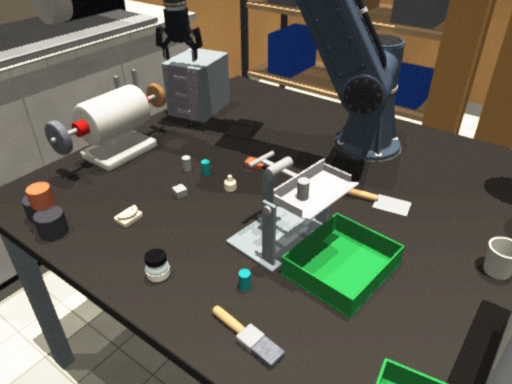

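View pics/top0.png

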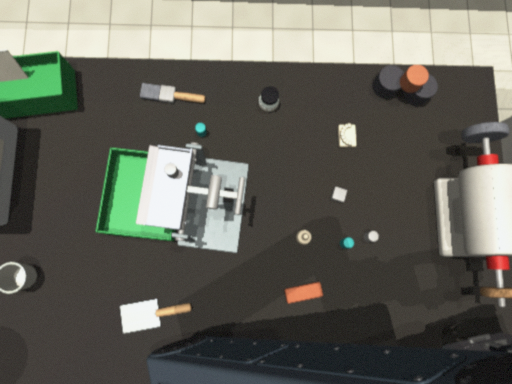

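View pics/wrist0.png

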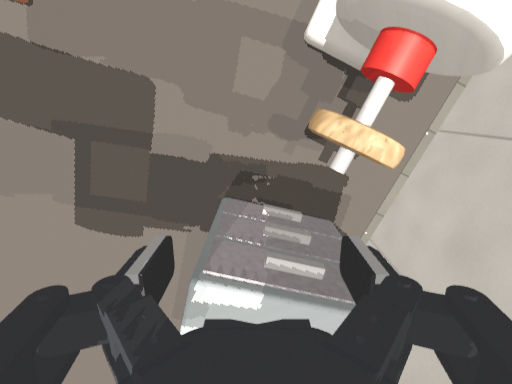

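The scene view shows the loose candidates: a grey cylinder at (186,163), a turquoise cylinder at (206,167), a square block at (180,190) and a cream cone at (230,184). In the top view they are at (373,236), (349,243), (340,194) and (304,237). The bare grey cylinder fits the description. The gripper stands above a grey box. I'll confirm in enlarged crops.

```bash
python3 - <<'E'
import cv2,numpy as np
s=cv2.imread('pics/scene0.png');t=cv2.imread('pics/top0.png')
def c(i,x,y,w,h,k):
    return cv2.resize(i[y:y+h,x:x+w],(w*k,h*k),interpolation=cv2.INTER_CUBIC)
A=c(s,165,145,80,60,5);B=c(t,290,180,100,75,4);C=c(s,225,140,133,100,3);D=c(t,130,140,133,100,3)
f=lambda i:cv2.copyMakeBorder(i,0,300-i.shape[0],0,400-i.shape[1],0)
cv2.imwrite('pics/crop1.png',np.vstack([np.hstack([f(A),f(B)]),np.hstack([f(C),f(D)])]))
E
```

```text
(no output)
```

View pics/crop1.png

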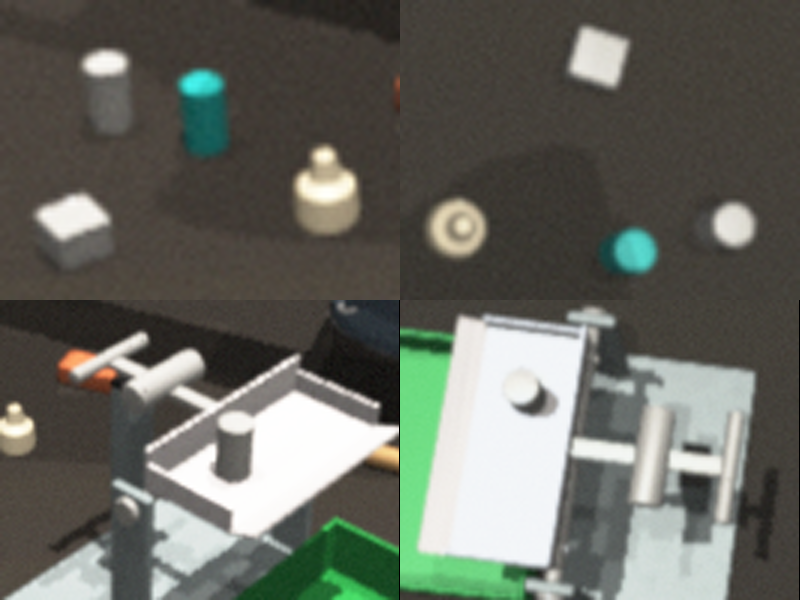

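```bash
cat > m1.py <<'E'
from h import *
import pickle
c=pickle.load(open('c0.pkl','rb'));S,T=c['scene'],c['top']
def show(n,a,b):
    p,e=tri((S,a),(T,b)); print(n,p.round(4),np.round(e,4)); return p
show('ingot top',(186.2,157.3),(373.1,235.8))
show('turq top',(205.5,161.3),(348.2,242.3))
i=show('in top',(302.8,179.7),(170.4,169.1))
p,q=(241.3,177),(238,213.8);a,b=(273.3,153),(250.3,165)
for x,y in((p,q),(q,p)):
    A=show('barA',a,x);B=show('barB',b,y)
show('tray origin-ish cornr',(338,219),(110,150))
for uv in((110,150),(98,234)): print('traytop',onz(T,uv,.055).round(3))
E
python3 m1.py
```

```text
ingot top [ 0.4677 -0.3699  0.0441] [0.0011 0.0011]
turq top [ 0.4514 -0.3072  0.0445] [0.0011 0.0011]
in top [0.5923 0.1048 0.2158] [0.0001 0.0001]
barA [ 0.562  -0.0207  0.2263] [0.0251 0.0251]
barB [ 0.5211 -0.056   0.1556] [0.0238 0.0238]
barA [ 0.502  -0.0343  0.1895] [0.0025 0.0025]
barB [ 0.5812 -0.0414  0.1929] [0.0015 0.0015]
tray origin-ish cornr [0.6403 0.2256 0.2012] [0.0113 0.0113]
traytop [0.674 0.281 0.055]
traytop [0.467 0.296 0.055]
```

The crop confirms the target: the bare grey cylinder, with the turquoise lookalike beside it. It triangulates to (0.468,-0.370) with its top at 0.044. The bucket ingot's top is at 0.216 and the bar is 80 mm long at z 0.191, all matching the text. So load ≈ (0.521,0.112), with bucket x ≈ (0.08,0.997) and y ≈ (-0.997,0.08).

First I lift, turn so the fingers close along the hinge, then go above the ingot.

```bash
python3 -m inch '[{"dz":-4},{"dz":-2,"wz":-10.1},{"wz":-10.1},{"wz":-10.1},{"wz":-10.1},{"wz":-10.1},{"wz":-10}]' 1 40
python3 -m inch '[{"dx":4.24,"dy":3.77},{"dx":4.24,"dy":3.77},{"dx":4.24,"dy":3.77},{"dx":4.24,"dy":3.77},{"dx":4.24,"dy":3.77},{"dz":5},{"dz":5},{"dz":5},{}]'
python3 - <<'E'
from h import *
import pickle
s=sense();c=P('wrist');im=snap('wrist','w1.png');pickle.dump(c,open('w1.pkl','wb'))
from scipy.spatial.transform import Rotation as R
M=R.from_quat(s['tool_rot']).as_matrix();print(s['tcp_pos'],M.round(3).tolist())
print(proj('wrist',(.468,-.37,.044)),proj('wrist',(.468,-.37,0)))
E
```

```text
[ 0.26320563 -0.5664107   0.30316073] [[0.907, 0.421, -0.0], [0.421, -0.907, 0.002], [0.0, -0.002, -1.0]]
[ 159.32031993 -111.35085133] [172.86779234 -80.67481949]invalid input at $[0]: expected keys dx, dy, dz, wx, wy, wz
invalid input at $[0]: expected keys dx, dy, dz, wx, wy, wz
```

View pics/w1.png

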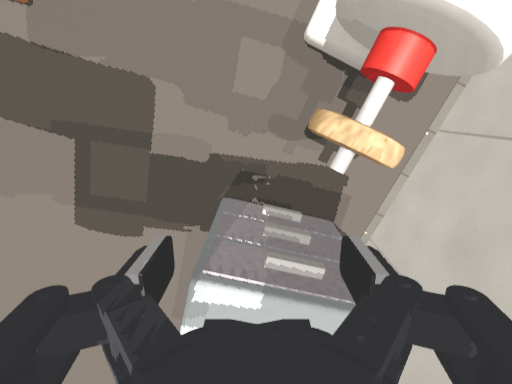

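The rows were refused because every key is required, so nothing moved and the picture is unchanged. I'll retype them in full.

```bash
python3 -m inch '[{"dx":0,"dy":0,"dz":-4,"wx":0,"wy":0,"wz":0},{"dx":0,"dy":0,"dz":-2,"wx":0,"wy":0,"wz":-10.1},{"dx":0,"dy":0,"dz":0,"wx":0,"wy":0,"wz":-10.1},{"dx":0,"dy":0,"dz":0,"wx":0,"wy":0,"wz":-10.1},{"dx":0,"dy":0,"dz":0,"wx":0,"wy":0,"wz":-10.1},{"dx":0,"dy":0,"dz":0,"wx":0,"wy":0,"wz":-10.1},{"dx":0,"dy":0,"dz":0,"wx":0,"wy":0,"wz":-10}]' 1 40
python3 -m inch '[{"dx":4.24,"dy":3.77,"dz":0,"wx":0,"wy":0,"wz":0},{"dx":4.24,"dy":3.77,"dz":0,"wx":0,"wy":0,"wz":0},{"dx":4.24,"dy":3.77,"dz":0,"wx":0,"wy":0,"wz":0},{"dx":4.24,"dy":3.77,"dz":0,"wx":0,"wy":0,"wz":0},{"dx":4.24,"dy":3.77,"dz":0,"wx":0,"wy":0,"wz":0},{"dx":0,"dy":0,"dz":5,"wx":0,"wy":0,"wz":0},{"dx":0,"dy":0,"dz":5,"wx":0,"wy":0,"wz":0},{"dx":0,"dy":0,"dz":5,"wx":0,"wy":0,"wz":0},{"dx":0,"dy":0,"dz":0,"wx":0,"wy":0,"wz":0}]'
cat > look.py <<'E'
from h import *
import sys
from scipy.spatial.transform import Rotation as R
s=sense();M=R.from_quat(s['tool_rot']).as_matrix()
print(s['t'],s['tcp_pos'].round(4),M.round(3).tolist(),s['finger_gap'],s['force'].round(2),s['gripper_force'])
for n in sys.argv[1].split(','): c=P(n);im=snap(n,n+'_'+sys.argv[2]+'.png')
import pickle;pickle.dump({x:P(x) for x in('scene','top','wrist')},open('c_'+sys.argv[2]+'.pkl','wb'))
E
python3 look.py wrist a; python3 -c "
from h import *
print(proj('wrist',(.468,-.37,.044)),proj('wrist',(.468,-.37,0)))"
```

```text
t: 1.08
tcp_pos: [0.2632, -0.5666, 0.3636]
tool_rot: [0.733, 0.68, 0.0, -0.0]
force: [0.8, 0.3, -0.6]
finger_gap: 1.001
gripper_force: 0.0
t: 2.2
tcp_pos: [0.4663, -0.3685, 0.21]
tool_rot: [0.735, 0.678, 0.0, -0.005]
force: [0.2, -0.5, 0.2]
finger_gap: 0.999
gripper_force: 0.0
2.2 [ 0.4663 -0.3685  0.21  ] [[0.08, 0.997, -0.007], [0.997, -0.08, 0.008], [0.007, -0.007, -1.0]] 0.9992257478470087 [ 0.18 -0.5   0.21] 0.0
[257.63160997 192.98733657] [257.59420082 180.98276303]
```

View pics/wrist_a.png

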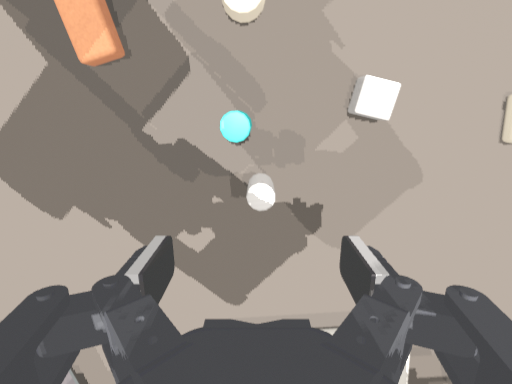

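The wrist view shows the grey ingot's top at (261,198), 4–5 px from the prediction (about 3 mm), with turquoise at (236,127) and the block at (376,98). I use the mean of the two estimates, descend and grasp.

```bash
python3 -m inch '[{"dx":-0.28,"dy":0.28,"dz":2.6,"wx":0,"wy":0,"wz":0},{"dx":0,"dy":0,"dz":4,"wx":0,"wy":0,"wz":0},{"dx":0,"dy":0,"dz":3,"wx":0,"wy":0,"wz":0},{"dx":0,"dy":0,"dz":2,"wx":0,"wy":0,"wz":0},{"dx":0,"dy":0,"dz":1,"wx":0,"wy":0,"wz":0},{"dx":0,"dy":0,"dz":0,"wx":0,"wy":0,"wz":0}]'
python3 -m inch '[{"dx":0,"dy":0,"dz":0,"wx":0,"wy":0,"wz":0},{"dx":0,"dy":0,"dz":0,"wx":0,"wy":0,"wz":0},{"dx":0,"dy":0,"dz":0,"wx":0,"wy":0,"wz":0},{"dx":0,"dy":0,"dz":0,"wx":0,"wy":0,"wz":0},{"dx":0,"dy":0,"dz":0,"wx":0,"wy":0,"wz":0},{"dx":0,"dy":0,"dz":0,"wx":0,"wy":0,"wz":0}]' 0 40
```

```text
t: 3.0
tcp_pos: [0.471, -0.374, 0.0884]
tool_rot: [0.735, 0.678, 0.0, 0.0]
force: [-0.0, 0.1, -0.1]
finger_gap: 1.001
gripper_force: 0.0
t: 3.75
tcp_pos: [0.4707, -0.3737, 0.0885]
tool_rot: [0.735, 0.678, -0.0, 0.0]
force: [-0.9, 1.0, 5.2]
finger_gap: 0.292
gripper_force: 39.2
```

Gripped (gap 25 mm, 39 N). Next I lift and carry it above the bucket.

```bash
python3 -m inch '[{"dx":0,"dy":0,"dz":-4,"wx":0,"wy":0,"wz":0},{"dx":0,"dy":0,"dz":-6,"wx":0,"wy":0,"wz":0},{"dx":0,"dy":0,"dz":-6,"wx":0,"wy":0,"wz":0},{"dx":0,"dy":0,"dz":-6,"wx":0,"wy":0,"wz":0},{"dx":0,"dy":0,"dz":-4,"wx":0,"wy":0,"wz":0}]'
python3 -m inch '[{"dx":3,"dy":0.1,"dz":0,"wx":0,"wy":0,"wz":0},{"dx":5.2,"dy":0.1,"dz":0,"wx":0,"wy":0,"wz":0},{"dx":5.2,"dy":0.1,"dz":0,"wx":0,"wy":0,"wz":0},{"dx":5.2,"dy":0.1,"dz":0,"wx":0,"wy":0,"wz":0},{"dx":5.2,"dy":0.1,"dz":0,"wx":0,"wy":0,"wz":0},{"dx":5.2,"dy":0.1,"dz":0,"wx":0,"wy":0,"wz":0},{"dx":5.2,"dy":0.1,"dz":0,"wx":0,"wy":0,"wz":0},{"dx":5.2,"dy":0.1,"dz":0,"wx":0,"wy":0,"wz":0},{"dx":5.2,"dy":0.1,"dz":0,"wx":0,"wy":0,"wz":0},{"dx":5.1,"dy":0.1,"dz":0,"wx":0,"wy":0,"wz":0}]'
python3 -m inch '[{"dx":0,"dy":0,"dz":0,"wx":0,"wy":0,"wz":0},{"dx":0,"dy":0,"dz":0,"wx":0,"wy":0,"wz":0}]'
```

```text
t: 4.38
tcp_pos: [0.471, -0.3737, 0.3506]
tool_rot: [0.735, 0.678, 0.0, 0.002]
force: [0.2, -0.9, -2.3]
finger_gap: 0.292
gripper_force: 39.6
t: 5.62
tcp_pos: [0.5201, 0.1228, 0.3472]
tool_rot: [0.735, 0.678, -0.0, -0.0]
force: [0.6, 0.3, -1.4]
finger_gap: 0.289
gripper_force: 39.7
t: 5.88
tcp_pos: [0.52, 0.121, 0.3473]
tool_rot: [0.735, 0.679, -0.001, -0.0]
force: [0.3, 0.4, -1.7]
finger_gap: 0.29
gripper_force: 39.7
```

```bash
python3 -m inch '[{"dx":0,"dy":0,"dz":3,"wx":0,"wy":0,"wz":0},{"dx":0,"dy":0,"dz":2.7,"wx":0,"wy":0,"wz":0},{"dx":0,"dy":0,"dz":0,"wx":0,"wy":0,"wz":0}]'
python3 look.py wrist,scene b; python3 - <<'E'
import cv2,numpy as np
w=cv2.imread('pics/wrist_b.png');s=cv2.imread('pics/scene_b.png')
a=cv2.resize(w,(400,300));b=cv2.resize(s[115:265,220:420],(400,300),interpolation=cv2.INTER_CUBIC)
cv2.imwrite('pics/mb.png',cv2.resize(np.vstack([np.hstack([a,b])]),(800,300)))
a=w[120:320,100:400];a=cv2.resize(a,(450,300));b=cv2.resize(s[125:245,235:375],(350,300),interpolation=cv2.INTER_CUBIC)
cv2.imwrite('pics/mb.png',np.hstack([a,b]))
E
```

```text
t: 6.25
tcp_pos: [0.5191, 0.1195, 0.2889]
tool_rot: [0.736, 0.677, -0.002, -0.002]
force: [0.9, -0.3, -1.2]
finger_gap: 0.292
gripper_force: 39.7
6.25 [0.5191 0.1195 0.2889] [[0.082, 0.997, -0.006], [0.997, -0.082, -0.0], [-0.001, -0.006, -1.0]] 0.29157009509093224 [ 0.93 -0.27 -1.21] 39.729328751564026
```

View pics/mb.png

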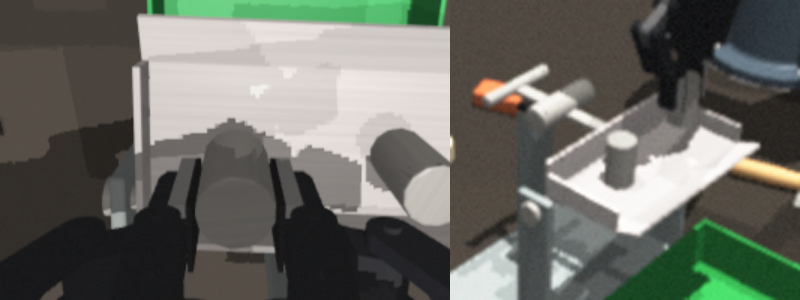

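The left crop (wrist) shows the held ingot at (235,210), between the side wall at x≈140 and the other ingot at (425,180). The right crop (scene) shows it over the empty half. Now I lower it, release and lift away.

```bash
python3 -m inch '[{"dx":0,"dy":0,"dz":1.5,"wx":0,"wy":0,"wz":0},{"dx":0,"dy":0,"dz":0.9,"wx":0,"wy":0,"wz":0},{"dx":0,"dy":0,"dz":0,"wx":0,"wy":0,"wz":0},{"dx":0,"dy":0,"dz":0,"wx":0,"wy":0,"wz":0}]'
```

```text
t: 6.85
tcp_pos: [0.5206, 0.1211, 0.267]
tool_rot: [0.735, 0.678, 0.0, 0.0]
force: [0.4, 0.7, -1.8]
finger_gap: 0.29
gripper_force: 39.7
```

```bash
python3 -m inch '[{"dx":0,"dy":0,"dz":0.5,"wx":0,"wy":0,"wz":0},{"dx":0,"dy":0,"dz":0,"wx":0,"wy":0,"wz":0},{"dx":0,"dy":0,"dz":0,"wx":0,"wy":0,"wz":0}]'
python3 -m inch '[{"dx":0,"dy":0,"dz":0,"wx":0,"wy":0,"wz":0},{"dx":0,"dy":0,"dz":0,"wx":0,"wy":0,"wz":0},{"dx":0,"dy":0,"dz":-3,"wx":0,"wy":0,"wz":0},{"dx":0,"dy":0,"dz":-6,"wx":0,"wy":0,"wz":0},{"dx":0,"dy":0,"dz":-6,"wx":0,"wy":0,"wz":0},{"dx":0,"dy":0,"dz":-4,"wx":0,"wy":0,"wz":0},{"dx":0,"dy":0,"dz":0,"wx":0,"wy":0,"wz":0},{"dx":0,"dy":0,"dz":0,"wx":0,"wy":0,"wz":0},{"dx":0,"dy":0,"dz":0,"wx":0,"wy":0,"wz":0},{"dx":0,"dy":0,"dz":0,"wx":0,"wy":0,"wz":0}]' 0.6
python3 -m inch '[{"dx":0,"dy":0,"dz":0,"wx":0,"wy":0,"wz":0},{"dx":0,"dy":0,"dz":0,"wx":0,"wy":0,"wz":0},{"dx":0,"dy":0,"dz":0,"wx":0,"wy":0,"wz":0},{"dx":0,"dy":0,"dz":0,"wx":0,"wy":0,"wz":0},{"dx":0,"dy":0,"dz":0,"wx":0,"wy":0,"wz":0},{"dx":0,"dy":0,"dz":0,"wx":0,"wy":0,"wz":0},{"dx":0,"dy":0,"dz":0,"wx":0,"wy":0,"wz":0},{"dx":0,"dy":0,"dz":0,"wx":0,"wy":0,"wz":0}]' 0
python3 look.py wrist,scene,top c; python3 - <<'E'
import cv2,numpy as np
t=cv2.imread('pics/top_c.png');s=cv2.imread('pics/scene_c.png')
a=cv2.resize(t[100:280,60:300],(400,300),interpolation=cv2.INTER_CUBIC);b=cv2.resize(s[125:320,220:420],(400,390),interpolation=cv2.INTER_CUBIC)
cv2.imwrite('pics/mc.png',np.hstack([cv2.copyMakeBorder(a,0,90,0,0,0),b]))
E
```

```text
t: 7.22
tcp_pos: [0.5204, 0.1211, 0.2619]
tool_rot: [0.735, 0.678, 0.0, 0.0]
force: [0.0, 0.2, -2.5]
finger_gap: 0.288
gripper_force: 39.7
t: 8.48
tcp_pos: [0.5201, 0.121, 0.4505]
tool_rot: [0.735, 0.678, -0.001, -0.001]
force: [0.3, -0.7, 0.3]
finger_gap: 0.6
gripper_force: 0.0
t: 9.48
tcp_pos: [0.5204, 0.121, 0.4519]
tool_rot: [0.735, 0.678, 0.0, 0.0]
force: [0.0, 0.6, -1.1]
finger_gap: 0.003
gripper_force: 0.0
9.475 [0.5204 0.121  0.4519] [[0.08, 0.997, 0.0], [0.997, -0.08, 0.0], [0.0, 0.0, -1.0]] 0.003194216993149596 [ 0.03  0.64 -1.07] 0.0
```

View pics/mc.png

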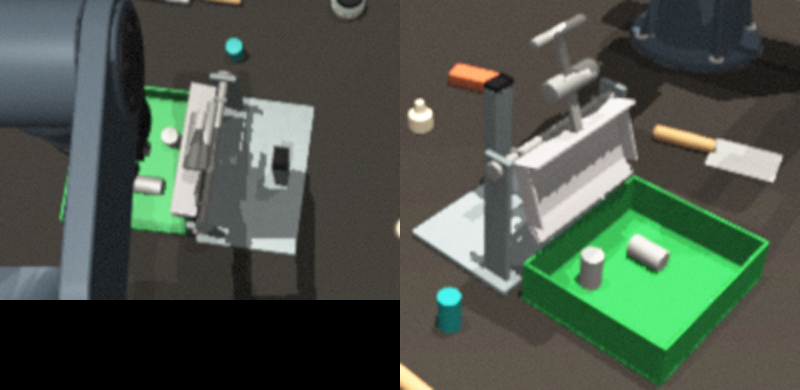

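The bucket has tipped. Both ingots lie in the tray, one standing at (592,268) and one lying at (648,252), and the bar is up at (534..585, 42..18) in the scene crop. Now I'll locate the bar.

```bash
python3 -c "
from h import *
c=P('scene')
for u in((286.7,145.7),(312.2,133.7)): print(onz(c,u,.28).round(4))
for p in((.592,.064,.28),(.512,.07,.28)): print(proj('top',p),proj('scene',p))"
```

```text
[0.5899 0.0609 0.28  ]
[0.5148 0.076  0.28  ]
[186.62955502 162.22343895] [287.39144255 146.54771761]
[182.0796751 203.3431577] [310.45442777 132.43577738]
```

The bar is at (0.552,0.068,0.28), as computed from the text. I bring the closed fingertips in front of it on the tray side.

```bash
python3 -m inch '[{"dx":-0.3,"dy":1.7,"dz":0,"wx":0,"wy":0,"wz":0},{"dx":-0.3,"dy":1.7,"dz":0,"wx":0,"wy":0,"wz":0},{"dx":0,"dy":0,"dz":4,"wx":0,"wy":0,"wz":0},{"dx":0,"dy":0,"dz":4,"wx":0,"wy":0,"wz":0},{"dx":0,"dy":0,"dz":2.7,"wx":0,"wy":0,"wz":0},{"dx":0,"dy":0,"dz":0,"wx":0,"wy":0,"wz":0},{"dx":0,"dy":0,"dz":0,"wx":0,"wy":0,"wz":0}]'
```

```text
t: 10.5
tcp_pos: [0.5553, 0.1121, 0.3458]
tool_rot: [0.735, 0.678, 0.001, 0.001]
force: [-0.3, 0.5, 0.7]
finger_gap: -0.0
gripper_force: 0.0
```

```bash
python3 -m inch '[{"dx":-1.3,"dy":0,"dz":0,"wx":0,"wy":0,"wz":0},{"dx":-1.3,"dy":0,"dz":0,"wx":0,"wy":0,"wz":0},{"dx":-1.5,"dy":0,"dz":0.3,"wx":0,"wy":0,"wz":0},{"dx":-1.5,"dy":0,"dz":0.3,"wx":0,"wy":0,"wz":0},{"dx":-1.35,"dy":0,"dz":0.6,"wx":0,"wy":0,"wz":0},{"dx":-1.35,"dy":0,"dz":0.6,"wx":0,"wy":0,"wz":0},{"dx":-0.9,"dy":0,"dz":0.75,"wx":0,"wy":0,"wz":0},{"dx":-0.9,"dy":0,"dz":0.75,"wx":0,"wy":0,"wz":0}]'
python3 -m inch '[{"dx":-0.8,"dy":0,"dz":0.9,"wx":0,"wy":0,"wz":0},{"dx":-0.8,"dy":0,"dz":0.9,"wx":0,"wy":0,"wz":0},{"dx":-0.6,"dy":0,"dz":0.6,"wx":0,"wy":0,"wz":0},{"dx":0,"dy":0,"dz":0,"wx":0,"wy":0,"wz":0},{"dx":0,"dy":0,"dz":0,"wx":0,"wy":0,"wz":0},{"dx":0,"dy":0,"dz":0,"wx":0,"wy":0,"wz":0},{"dx":0,"dy":0,"dz":0,"wx":0,"wy":0,"wz":0}]'
python3 -m inch '[{"dx":0,"dy":0,"dz":-4,"wx":0,"wy":0,"wz":0},{"dx":0,"dy":0,"dz":-6,"wx":0,"wy":0,"wz":0},{"dx":-3,"dy":0,"dz":-5,"wx":0,"wy":0,"wz":0},{"dx":-6,"dy":0,"dz":0,"wx":0,"wy":0,"wz":0},{"dx":-6,"dy":0,"dz":0,"wx":0,"wy":0,"wz":0},{"dx":-6,"dy":0,"dz":0,"wx":0,"wy":0,"wz":0},{"dx":0,"dy":0,"dz":0,"wx":0,"wy":0,"wz":0},{"dx":0,"dy":0,"dz":0,"wx":0,"wy":0,"wz":0}]'
python3 look.py scene,top d; python3 - <<'E'
import cv2,numpy as np
t=cv2.imread('pics/top_d.png');s=cv2.imread('pics/scene_d.png')
a=cv2.resize(t[100:280,60:300],(400,300),interpolation=cv2.INTER_CUBIC);b=cv2.resize(s[125:320,220:420],(400,390),interpolation=cv2.INTER_CUBIC)
cv2.imwrite('pics/md.png',np.hstack([cv2.copyMakeBorder(a,0,90,0,0,0),b]))
E
```

```text
t: 11.5
tcp_pos: [0.5457, 0.011, 0.3113]
tool_rot: [0.735, 0.678, -0.0, -0.0]
force: [0.3, 0.7, 0.3]
finger_gap: 0.006
gripper_force: 0.0
t: 12.38
tcp_pos: [0.5441, -0.0101, 0.2882]
tool_rot: [0.735, 0.678, 0.0, 0.0]
force: [0.7, -0.6, 0.9]
finger_gap: 0.0
gripper_force: 0.0
t: 13.38
tcp_pos: [0.527, -0.2192, 0.4377]
tool_rot: [0.735, 0.678, 0.0, -0.001]
force: [-0.3, 0.3, -0.2]
finger_gap: 0.005
gripper_force: 0.0
13.375 [ 0.527  -0.2192  0.4377] [[0.081, 0.997, -0.0], [0.997, -0.081, 0.001], [0.001, -0.001, -1.0]] 0.004803062649893245 [-0.29  0.29 -0.18] 0.0
```

View pics/md.png

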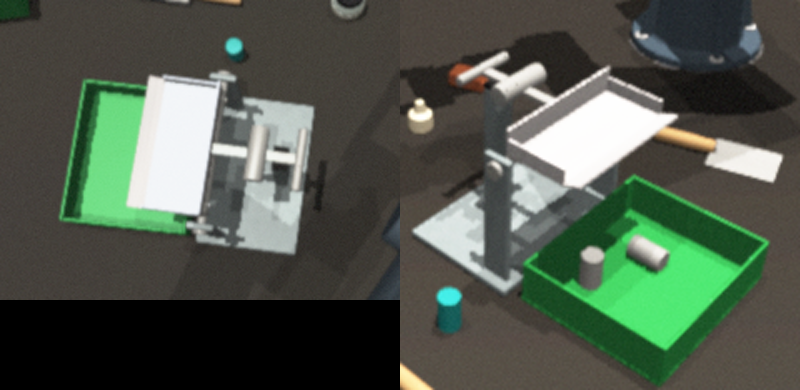

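The picture shows the bucket upright and empty (bar at (480,68), as at the start), with both ingots in the tray and the arm clear. I let it settle, confirm the bar is where it started, and hand in.

```bash
python3 -m inch '[{"dx":0,"dy":0,"dz":0,"wx":0,"wy":0,"wz":0},{"dx":0,"dy":0,"dz":0,"wx":0,"wy":0,"wz":0},{"dx":0,"dy":0,"dz":0,"wx":0,"wy":0,"wz":0},{"dx":0,"dy":0,"dz":0,"wx":0,"wy":0,"wz":0}]' >/dev/null; python3 - <<'E'
from h import *
a=cv2.imread('pics/scene0.png',0);b=cv2.cvtColor(snap('scene','e.png'),cv2.COLOR_RGB2GRAY)
r=cv2.matchTemplate(b[130:190,235:320],a[140:175,245:300],cv2.TM_CCOEFF_NORMED);_,v,_,l=cv2.minMaxLoc(r);print(v,l,'expect (10,10)')
if abs(l[0]-10)<=1 and abs(l[1]-10)<=1: print(workorder.sign_off())
E
```

```text
0.9563449621200562 (10, 10) expect (10,10)
the job is handed in; nothing more can be done
None
```

The job is done and handed in at about 14 s of the 51 s allowed: the second ingot tripped the bucket, both ingots lie in the green tray, and the bucket is back upright on its rest.

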